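# Probe the test pins, open the cover and draw out the plug-in card

## Task

Take the test probe out of its stand, touch its tip gently onto the service unit's left test pin and then onto its right one (left and right as seen from the robot), and put the probe back fully home in its stand. Then lift the unit's hinged cover (it has a tab at the front) until it stands upright or a little past and stays there, draw the hidden plug-in card out of its slot, and present it: finish while still holding the card upright over the middle of the white tray, its lower edge about 15 cm above the bench. Leave the jar and the copper tape roll where they are.

Things in the scene. Friction and masses are not known exactly. Their poses are not given: they have to be found in the camera images.
- unit: Grey service unit, fixed. Origin: centre of the case's underside; x to the back (hinge side), y to its left, z up. Case 130 x 130 mm, 85 mm high, open on top, 5 mm walls, closed by the cover. A 35 mm high ledge (50 mm deep, 130 wide) along the front (x = -65 to -115 mm) carries the two test pins.
- left_pin: Left spring test pin, plain brass, 12 mm diameter, upright on the unit's ledge at x = -95, y = +42 mm of the unit. Origin: centre of its flat top, 50 mm above the bench. Sinks straight down by up to 6 mm against a spring of 0.6 N/mm from zero force.
- right_pin: Right spring test pin, the same as the left one, at x = -95, y = -42 mm of the unit.
- cover (a joint): Hinge angle of the grey cover, 133 x 136 x 5 mm, hinged along y at the unit's back upper edge: 0 = shut (flat), 1.57 = upright, stop at 1.85. It stays wherever it is left (hinge friction 0.12 N m), mass 0.12 kg. May start up to 0.06 ajar.
- cover_hinge (a point): Point on the cover's hinge axis, at x = 65, y = 0, z = 87.5 mm of the unit; the axis runs along the unit's y.
- cover_tab (a point): Middle of the black lifting tab at the centre of the cover's front edge, 149 mm from the hinge axis. A fin 10 mm thick (y), 20 mm high, 34 mm ahead of the edge, above the straight line between the two pins (top about 100 to 110 mm high: pass over it). Pinch it from above, fingers closing along the unit's y: it turns between the pads while the tool stays upright.
- card: Plug-in card standing in the slot, hidden under the cover: aluminium plate 58 mm long (x), 9 mm thick (y), 48 mm high with a black grip tab on top (34 x 9 x 20 mm, full height 68 mm). Origin: centre of its lower edge, z up. Mass about 0.08 kg.
- card_tab (a point): Middle of the card's grip tab, 58 mm above the card's lower edge.
- stand: Black probe stand, fixed to the bench, 50 x 50 mm foot, origin under its centre, 55 mm high with a square funnel mouth about 27 mm wide inside and 33 mm outside; below it a 13.5 mm square guide (z = 30 to 45 mm), then a 9 mm square hole for the nose with its floor at z = 4 mm.
- probe: Black oscilloscope probe, 92 mm long, standing tip down in the stand: body 10 x 11 mm and 62 mm long, then a 28 mm long, 4 mm wide nose. Its own y axis runs from tip to tail (up while it stands). Origin on its flank near the middle. 0.03 kg.
- probe_tip (a point): Tip of the probe's nose, about 5 mm above the bench while it stands in the stand.
- probe_grip (a point): Point on the probe's axis 74.5 mm above its tip (17 mm below the tail end): where to pinch it; fingers along the stand's x or y.
- tray: White shallow tray, 189 x 93 mm, 17 mm high, fixed; origin under its centre. May be on either side of the unit.
- jar: Small white flux jar with a screw cap, 42 mm diameter, 32 mm high, bystander.
- copper_roll: Roll of copper tape, 34 mm diameter, 12 mm high, bystander.
- card_slot (a point): Centre of the slot's floor in the unit (x = -10, y = 0, z = 5 mm of the unit). Slot 61 x 12 mm (long along x), 25 mm deep, in a guide block 80 x 50 mm with its top at z = 30 mm. From the card to each side wall 55 mm are free: open the fingers to about 40 mm in there.
Not all that is in view belongs to the job. There is more than one size of the unit; the job needs the larger.

How it is judged:
By the outcome, as a careful person would: the job done as asked, in the order asked, and still so for the second after the job is handed in, while the arm keeps its last pose, push and grip.
It also fails if it takes over 72 s, if anything falls off the work surface, if the arm or the gripper's body presses on something with over 40 N, if the wrist force passes 120 N, or if a joint passes its speed limit or range.

## Robot

A 7-joint arm with a two-finger parallel gripper is mounted at the origin on a cart in front of the work surface, level with it; the furniture and walls round the work are solid. World frame = base frame: x ahead of the robot, y to its left, z up, the work surface at z = 0. Lengths are in m, angles in rad, forces in N, time in s.
With the tool pointing down it reaches from about 0.4 to 0.85 m from the base axis. Payload 4.4 kg.
Tool frame: the origin (TCP) lies at the very end of the fingers, on their centre line; the grasp point (between the pads) lies 19 mm behind it; z points along the fingers, y is the line along which they close (so a half turn about z gives the same grasp; the last joint's range is limited). The gripper opens to 94 mm and grips with 3 to 60 N. Pads are 16 mm wide; open, the fingers measure 119 mm over their backs; the gripper's body (75 mm by 177 mm) begins 78 mm behind the grasp point.
Start: joints at [-1.22, 0.628, 0.038, 1.517, -0.027, 0.996, -0.02], TCP at [0.263, 0.594, 0.168] pointing down, gripper open.
Joint ranges: [-3.06, 3.06], [-0.37, 2.12], [-1.25, 1.32], [0.18, 2.47], [-1.1, 4.24], [0.23, 1.98], [-2.94, 2.94]. Speed limits (rad/s): [2.57, 2.57, 3.14, 3.14, 3.14, 3.14, 3.14].

## Interface

Orientations are given as a rotation vector (axis times angle).
In Python, from station import manip gives the robot as it stands.
- The arm moves only by the shell command python3 -m jog 'ROWS' [OPENING]. ROWS is text: rows parted by semicolons, each of 6 numbers parted by spaces: the shift along the world's x, y, z in mm, then the turn, a rotation vector about the world's x, y, z in rad. In form: dx dy dz ax ay az; .... A call has exactly 5 rows; each row shifts and turns the commanded pose from where the row before left it; what a row does not reach is not made up. A row lasts 1/8 s, in which the tool goes at most 62.5 mm and 10.7 degrees, less where a joint would pass 70% of its speed; a pose out of reach is approached as far as the arm can. A call is refused whole if a number of a shift passes 62.5 or a number of a turn 0.188, either way. A call with a gripper value outside its range is refused whole. OPENING is the opening, from -1 (shut) to 1 (fully open), set as the call begins (- or left out, the last holds). The fingers move at their own pace and stop on an object; the grip force is fixed at half the most. Time passes only in rows, so rows that do not move let the fingers close, or fill a call up. It gives the time, the measured TCP pose, the force, the opening and the grip force at its end, in the units of the state.
- manip.observe(): the state, without advancing time (a new reading comes with each control period).
- manip.camera(name): name is "scene" or "top"; returns a dict with "img" (400x640x3 uint8, red, green, blue), "camera_matrix" (3x3 intrinsics, pixels), "dist" ([k1, k2, p1, p2, k3] as OpenCV has them; the pictures are not rectified), "camera_from_world" (4x4, takes a point from world to camera coordinates). Camera axes: x right, y down, z forward; pixel columns grow to the right and rows downward; lengths in m; the calibration is good to about 2 mm. A picture is of the moment at which its call begins. There is no depth.
- manip.sign_off(): hands the job in; it is judged then, once.
The state is a dict: "time": time; "q": joint angles; "joint_velocities": joint speeds; "effort": joint torques, N m; "eef_pos": TCP position; "ee_rot": TCP orientation; "force": force on the tool from outside, world axes, zero at the start; "moment": the same for the moment, N m; "opening": opening from 0.0 (shut) to 1.0 (fully open); "grip_force": force on a finger pad.
Only numpy, scipy, OpenCV 4.12 (cv2) and the standard library are available. Lean on these libraries where they do the work, as an engineer would, in place of code of your own. Each camera call takes 0.05 s, during which the arm holds its last target. There are 200 camera calls.

## Working session

There is one attempt and no reset: what is moved stays moved. The work goes in short steps, Python scripts to look and compute and a shell command to move; the robot and the scene stay as the last step left them, time stands still between calls to the robot, and variables do not carry over. Pictures are saved under pics/ and viewed, at most 10 in all, crops included, and the job is handed in when it is done.

```bash
ls; mkdir -p pics; cat > h.py <<'E'
import numpy as np, cv2
from station import manip
def snap(name, fn=None):
    c=manip.camera(name)
    if fn: cv2.imwrite('pics/'+fn, cv2.cvtColor(c['img'],cv2.COLOR_RGB2BGR))
    return c
def ray(c,uv):
    p=cv2.undistortPoints(np.array(uv,float).reshape(-1,1,2),np.array(c['camera_matrix']),np.array(c['dist'])).reshape(-1,2)
    T=np.array(c['camera_from_world']);R=T[:3,:3];o=-R.T@T[:3,3]
    return o,np.c_[p,np.ones(len(p))]@R
def plane(c,uv,z):
    o,d=ray(c,uv); return o+d*((z-o[2])/d[:,2])[:,None]
def proj(c,P):
    T=np.array(c['camera_from_world']);P=np.array(P,float).reshape(-1,3)
    return cv2.projectPoints(P,cv2.Rodrigues(T[:3,:3])[0],T[:3,3],np.array(c['camera_matrix']),np.array(c['dist']))[0].reshape(-1,2)
def tri(c1,u1,c2,u2):
    o1,d1=ray(c1,u1);o2,d2=ray(c2,u2);d1=d1[0];d2=d2[0]
    s=np.linalg.lstsq(np.c_[d1,-d2],o2-o1,rcond=None)[0]
    a=o1+s[0]*d1;b=o2+s[1]*d2
    return (a+b)/2,np.linalg.norm(a-b)
E
python3 - <<'E'
from h import *
np.set_printoptions(precision=4,suppress=True)
a=snap('scene','s0.png');b=snap('top','t0.png')
for c in(a,b):
    print(c['camera_matrix'],c['dist']);T=c['camera_from_world'];print(T, -T[:3,:3].T@T[:3,3])
print(manip.observe())
E
```

```text
pics
[[460.9076   0.     312.7184]
 [  0.     460.9076 209.5943]
 [  0.       0.       1.    ]] [0.0228 0.     0.     0.     0.    ]
[[ 0.9039 -0.4276 -0.0121 -0.5321]
 [-0.3445 -0.7107 -0.6134  0.2514]
 [ 0.2537  0.5586 -0.7897  1.0985]
 [ 0.      0.      0.      1.    ]] [ 0.2889 -0.6625  1.0153]
[[382.13     0.     322.5382]
 [  0.     382.13   201.17  ]
 [  0.       0.       1.    ]] [-0.0822  0.      0.      0.      0.    ]
[[ 0.0262 -0.9997  0.0034 -0.0119]
 [-0.9755 -0.0263 -0.2183  0.6097]
 [ 0.2184  0.0024 -0.9759  1.0263]
 [ 0.      0.      0.      1.    ]] [0.371  0.0017 1.1347]
{'time': 0.1, 'q': array([-1.2198,  0.6292,  0.0384,  1.5182, -0.027 ,  0.9963, -0.02  ]), 'joint_velocities': array([-0.0004, -0.0013,  0.0012, -0.0044,  0.0007, -0.0017,  0.0004]), 'effort': array([  0.0024, -55.0795,   1.1472, -18.7117,  -0.0523,   0.0192,
         0.    ]), 'eef_pos': array([0.2629, 0.5938, 0.1674]), 'ee_rot': array([-0.6499, -3.0733,  0.0026]), 'force': array([-0.1054, -0.3958, -0.1618]), 'moment': array([0.0058, 0.0494, 0.0001]), 'grip_force': 0.0, 'opening': 1.0013737512408862}
```

View pics/s0.png

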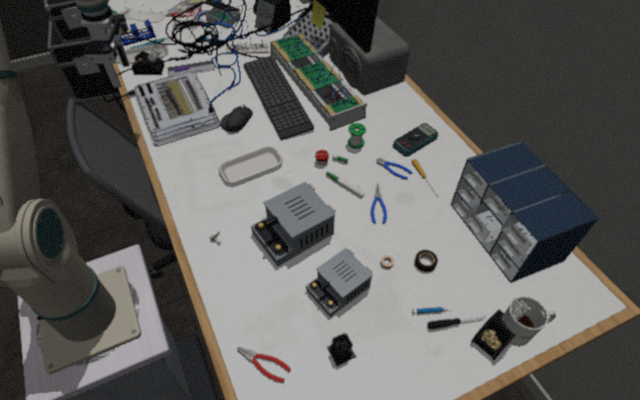

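View pics/t0.png

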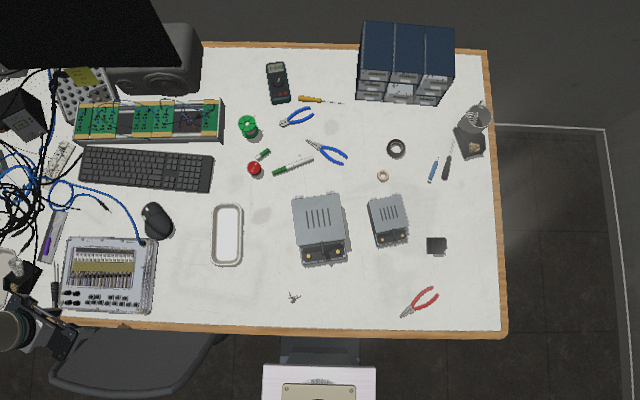

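The scene picture shows the larger unit at (297,220), the smaller one at (343,280), the stand with the probe at (342,347), and the tray at (250,165). In the top picture they are at (320,228), (388,220), (436,245) and (227,235). 

Candidates (top view):
- **Unit:** large at (320,228) or small at (388,220). I choose the large one.
- **Probe and stand:** black block at (436,245), blue driver at (433,170), or green-white pen at (293,164). I choose the block.
- **Copper roll:** (383,175), against the black tape at (396,148).

Close crop to check the choice:

```bash
python3 - <<'E'
import cv2,numpy as np
a=cv2.imread('pics/t0.png')[170:275,280:460];b=cv2.imread('pics/s0.png')[175:370,240:380]
a=cv2.resize(a,None,fx=4.4,fy=4.4,interpolation=cv2.INTER_CUBIC)
cv2.imwrite('pics/c0.png',a)
b=cv2.resize(b,None,fx=3,fy=3,interpolation=cv2.INTER_CUBIC)
cv2.imwrite('pics/c1.png',b)
E
```

```text
(no output)
```

View pics/c0.png

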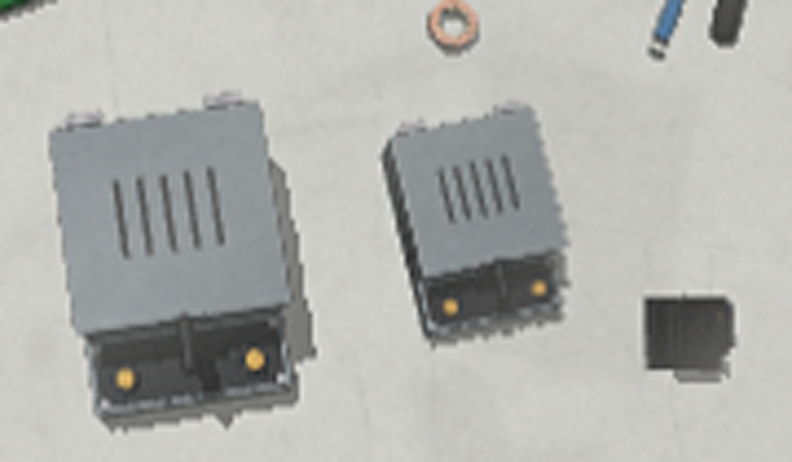

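View pics/c1.png

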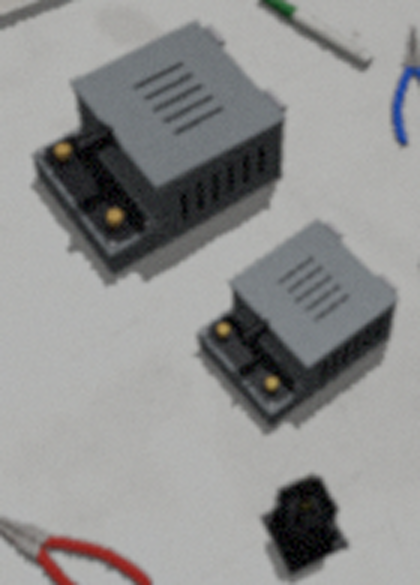

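The crops confirm it: the larger unit (left, with two brass pins and the tab fin between them), the smaller unit in the middle, and the stand at the lower right. The copper ring is at the top, about (383,175) in the full picture. Now I'll measure.

```bash
python3 - <<'E'
from h import *
np.set_printoptions(precision=4,suppress=True)
cs={n:manip.camera(n) for n in('scene','top')}
roi={'top':(230,275,290,420),'scene':(220,320,240,350)}
for n,c in cs.items():
    hsv=cv2.cvtColor(c['img'],cv2.COLOR_RGB2HSV)
    m=cv2.inRange(hsv,(12,110,110),(32,255,255))
    r=roi[n];mm=np.zeros_like(m);mm[r[0]:r[1],r[2]:r[3]]=m[r[0]:r[1],r[2]:r[3]]
    k,l,st,ce=cv2.connectedComponentsWithStats(mm)
    for i in range(1,k):
        if st[i,4]>4: print(n,ce[i],st[i,4],plane(c,ce[i],.049)[0])
    # red/white jar & tray info
    # stand
    m=cv2.inRange(hsv,(0,0,0),(180,255,75));r={'top':(228,262,418,456),'scene':(325,372,320,365)}[n]
    mm=np.zeros_like(m);mm[r[0]:r[1],r[2]:r[3]]=m[r[0]:r[1],r[2]:r[3]]
    k,l,st,ce=cv2.connectedComponentsWithStats(mm);i=1+np.argmax(st[1:,4]);print(n,'stand',ce[i],st[i],plane(c,ce[i],.03)[0])
    cn,_=cv2.findContours((l==i).astype(np.uint8),0,1);cn=max(cn,key=cv2.contourArea);h=cv2.approxPolyDP(cv2.convexHull(cn),1.2,True)[:,0]
    for p in h: print(p,plane(c,p,0)[0][:2])
    # tray : bright outline in top
ims=[]
for n,r in(('top',(222,268,412,462)),('scene',(318,378,312,372))):
    g=cs[n]['img'][r[0]:r[1],r[2]:r[3]].astype(float);g=np.clip(255*(g/130)**.6,0,255).astype(np.uint8)
    ims.append(cv2.resize(g,(400,int(400*g.shape[0]/g.shape[1])),interpolation=cv2.INTER_CUBIC))
H=max(i.shape[0] for i in ims)
ims=[np.pad(i,((0,H-i.shape[0]),(0,0),(0,0))) for i in ims]
cv2.imwrite('pics/c2.png',np.hstack(ims)[...,::-1])
E
```

```text
scene [260.2857 224.1429] 14 [0.4564 0.0371 0.049 ]
scene [277.75  246.375] 16 [ 0.4707 -0.0462  0.049 ]
scene [313.8182 284.1818] 11 [ 0.5064 -0.1814  0.049 ]
scene [330.1818 302.1818] 11 [ 0.5204 -0.2396  0.049 ]
scene stand [340.8569 349.7064] [328 334  27  33 545] [ 0.495  -0.3427  0.03  ]
[344 334] [ 0.5248 -0.3034]
[351 343] [ 0.5292 -0.3291]
[354 356] [ 0.5211 -0.3583]
[337 366] [ 0.4767 -0.3618]
[328 347] [ 0.478  -0.3149]
[334 338] [ 0.4998 -0.302 ]
top [402. 235.] 5 [ 0.5206 -0.2262  0.049 ]
top [382.     239.2857] 7 [ 0.5069 -0.1684  0.049 ]
top [337.4667 251.1333] 15 [ 0.4701 -0.0417  0.049 ]
top [308.  255.8] 10 [0.4547 0.0413 0.049 ]
top stand [433.6796 243.4972] [427 238  19  16 181] [ 0.5004 -0.323   0.03  ]
[444 238] [ 0.5212 -0.3639]
[445 242] [ 0.5092 -0.3665]
[433 253] [ 0.4755 -0.3288]
[428 253] [ 0.4752 -0.3137]
[427 238] [ 0.5201 -0.312 ]
```

View pics/c2.png

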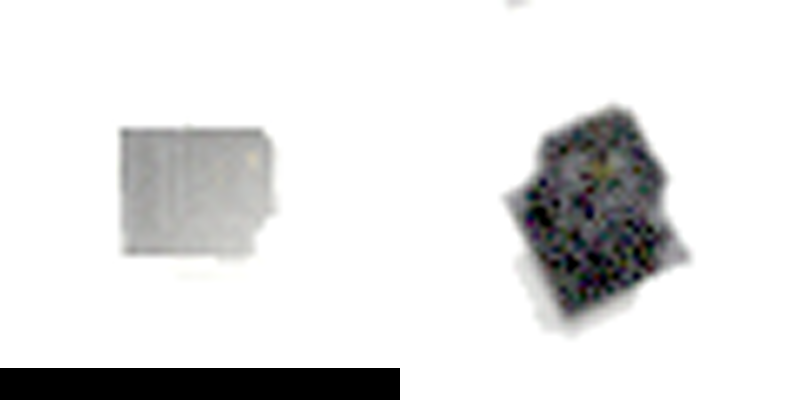

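The enhanced crop shows the stand's foot square to the world and a yellowish tail spot at top (443.5,241.7) and scene (342.3,343.2). I'll triangulate it and work out the tool turn.

```bash
cat >> h.py <<'E'
from scipy.spatial.transform import Rotation as Ro
def st():
    s=manip.observe();R=Ro.from_rotvec(s['ee_rot']).as_matrix()
    y=R[:,1]; y=y if y[1]>0 else -y
    return s,R,np.arctan2(-y[0],y[1])
E
python3 - <<'E'
from h import *
np.set_printoptions(precision=4,suppress=True)
a=snap('scene');b=snap('top')
print(tri(a,(342.3,343.2),b,(443.5,241.7)))
for P in [(0.4988,-0.338,z) for z in(0,.055,.097)]: print(proj(a,P),proj(b,P))
s,R,yaw=st();print(R,yaw,s['eef_pos'])
# tray inside: bright outline
print(plane(b,[(212,205),(243,205),(212,265),(243,265)],.017))
print(plane(a,[(222,163),(277,149),(226,185),(282,160)],.017))
E
python3 -m jog '0 0 0 0 0 -0.15;0 0 20 0 0 -0.15;0 0 20 0 0 -0.1;0 0 20 0 0 0;0 0 0 0 0 0' 0.0
```

```text
(array([ 0.5001, -0.3418,  0.0613]), np.float64(0.004692201524550114))
[[340.9141 352.1508]] [[435.7755 245.2587]]
[[341.8289 342.6544]] [[441.3857 243.2104]]
[[342.5832 334.8294]] [[446.0501 241.5045]]
[[-0.9144  0.4048 -0.0003]
 [ 0.4048  0.9144 -0.0006]
 [ 0.     -0.0006 -1.    ]] -0.4168040921974865 [0.263  0.5942 0.1679]
[[0.6003 0.3366 0.017 ]
 [0.6029 0.2426 0.017 ]
 [0.422  0.3213 0.017 ]
 [0.425  0.2303 0.017 ]]
[[0.4413 0.3207 0.017 ]
 [0.6116 0.3032 0.017 ]
 [0.424  0.2328 0.017 ]
 [0.6072 0.2537 0.017 ]]
time: 0.92
eef_pos: [0.2636, 0.5954, 0.2296]
ee_rot: [-1.247, -2.883, -0.005]
force: [0.5, 0.0, -1.4]
opening: 0.516
grip_force: 0.0
```

I turned the wrong way: the tool needs +0.82 from here. Moving over to the stand, high.

```bash
python3 -m jog '40 -50 5 0 0 0.08;40 -50 5 0 0 0.08;40 -60 0 0 0 0.08;40 -60 0 0 0 0.08;40 -60 0 0 0 0.08'
python3 -m jog '20 -60 0 0 0 0.08;10 -62 0 0 0 0.08;5 -62 0 0 0 0.08;0 -62 0 0 0 0.08;0 -62 0 0 0 0.08'
python3 -m jog '0 -62 0 0 0 0;0 -62 0 0 0 0;0 -62 0 0 0 0;0 -60 0 0 0 0;0 -50 0 0 0 0'
python3 - <<'E'
from h import *
s,R,y=st();print(s['eef_pos'],y,R[:,2],s['q'])
E
```

```text
time: 1.55
eef_pos: [0.4454, 0.3389, 0.2369]
ee_rot: [-0.645, -3.074, 0.001]
force: [0.0, 0.8, -0.0]
opening: 0.498
grip_force: 0.0
time: 2.17
eef_pos: [0.4789, 0.032, 0.2371]
ee_rot: [-0.022, -3.141, 0.0]
force: [0.8, -0.2, 0.5]
opening: 0.499
grip_force: 0.0
time: 2.8
eef_pos: [0.4787, -0.2642, 0.2369]
ee_rot: [-0.029, -3.14, -0.0]
force: [1.3, 0.3, -0.1]
opening: 0.501
grip_force: 0.0
[ 0.47865263 -0.26422844  0.23691848] -0.018164039732267198 [-1.26210688e-03  2.53859430e-04 -9.99999171e-01] [ 0.33376209  0.41014161  0.17274257  1.71865301 -0.08003614  1.02091777
  2.08703534]
```

```bash
python3 -m jog '10 -40 -10 0 0 0.018;10 -35 -40 0 0 0;0 0 -40 0 0 0;0 0 -20 0 0 0;0 0 0 0 0 0'
python3 - <<'E'
from h import *
s,R,y=st();print(s['eef_pos'],y)
ims=[]
for n,r in(('top',(205,275,395,485)),('scene',(270,380,290,400))):
    c=snap(n);g=c['img'][r[0]:r[1],r[2]:r[3]].astype(float);g=np.clip(255*(g/160)**.6,0,255).astype(np.uint8)
    ims.append(cv2.resize(g,(400,int(400*g.shape[0]/g.shape[1])),interpolation=cv2.INTER_CUBIC))
    print(n,proj(c,s['eef_pos']))
H=max(i.shape[0] for i in ims)
cv2.imwrite('pics/c3.png',np.hstack([np.pad(i,((0,H-i.shape[0]),(0,0),(0,0))) for i in ims])[...,::-1])
E
```

```text
time: 3.42
eef_pos: [0.4978, -0.3358, 0.1254]
ee_rot: [0.002, -3.137, -0.004]
force: [0.3, -1.0, 1.0]
opening: 0.496
grip_force: 0.0
[ 0.49781245 -0.33580756  0.1253811 ] 0.0010338901003899804
top [[448.62051278 240.62481383]]
scene [[342.19040018 328.5046646 ]]
```

View pics/c3.png

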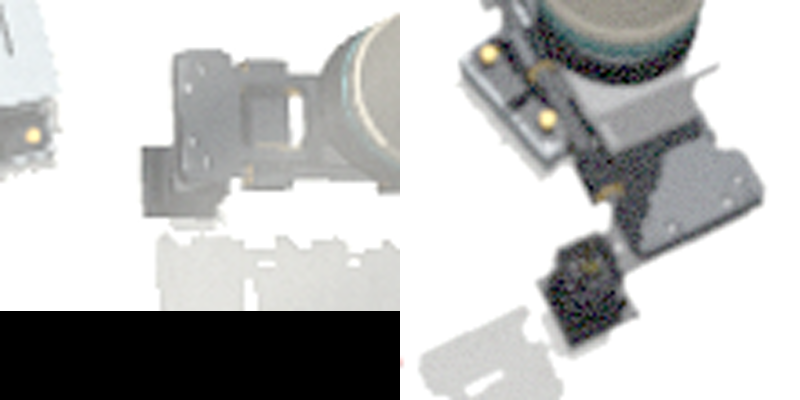

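The crop shows the gripper right over the stand (scene crop (590,235), TCP projected at (590,213)), lined up with the tail. Descending and gripping.

```bash
python3 -m jog '1 -3 -15 0 0 0;0 0 -15 0 0 0;0 0 -15 0 0 0;0 0 -15 0 0 0;0 0 -4 0 0 0'
python3 -m jog '0 0 0 0 0 0;0 0 0 0 0 0;0 0 0 0 0 0;0 0 0 0 0 0;0 0 0 0 0 0' -1
python3 - <<'E'
from h import *
s,R,y=st();print(s['eef_pos'],y,s['opening']*94,s['force'],s['moment'],s['grip_force'])
E
```

```text
time: 4.15
eef_pos: [0.4999, -0.3393, 0.0623]
ee_rot: [0.002, -3.14, -0.002]
force: [-0.5, 1.3, -0.8]
opening: 0.498
grip_force: 0.0
time: 4.78
eef_pos: [0.5008, -0.34, 0.0641]
ee_rot: [-0.002, 3.141, -0.0]
force: [0.4, -0.0, 0.0]
opening: 0.015
grip_force: 0.0
[ 0.50079436 -0.33996488  0.06408132] 0.0012237570556942721 1.4338191595093568 [ 0.37761944 -0.03547937  0.00459566] [ 0.01296264  0.00820348 -0.04275463] 0.0
```

Nothing was gripped. I'll raise the gripper and look again at full contrast.

```bash
python3 -m jog '0 0 40 0 0 0;0 0 50 0 0 0;-20 50 40 0 0 0;-20 60 0 0 0 0;0 60 0 0 0 0' 0
python3 - <<'E'
from h import *
ims=[]
for n,r in(('top',(215,285,400,470)),('scene',(310,380,307,377))):
    cc=[manip.camera(n) for _ in range(4)];c=cc[0]
    g=np.mean([x['img'] for x in cc],0)[r[0]:r[1],r[2]:r[3]];g=np.clip(255*(g/100)**.6,0,255).astype(np.uint8)
    ims.append(cv2.resize(g,(400,400),interpolation=cv2.INTER_CUBIC))
    for dx,dy,z in[(0,0,.097),(.0165,.0165,.055),(-.0165,.0165,.055),(.0165,-.0165,.055),(-.0165,-.0165,.055)]: print(n,(proj(c,(.499+dx,-.338+dy,z))[0]-[r[2],r[0]])*400/70)
cv2.imwrite('pics/c4.png',np.hstack(ims)[...,::-1])
E
```

```text
time: 5.4
eef_pos: [0.4611, -0.173, 0.192]
ee_rot: [0.002, 3.141, -0.0]
force: [1.3, 0.1, -0.5]
opening: 0.488
grip_force: 0.0
top [263.12758721 151.03976824]
top [202.83778872 127.23817045]
top [205.01865199 193.17831318]
top [267.64573321 128.65390718]
top [270.20678361 194.49830686]
scene [203.82063734 141.65448338]
scene [217.83399006 130.41676814]
scene [140.53710156 166.45073858]
scene [259.07546294 206.52625796]
scene [180.64637936 243.91036075]
```

View pics/c4.png

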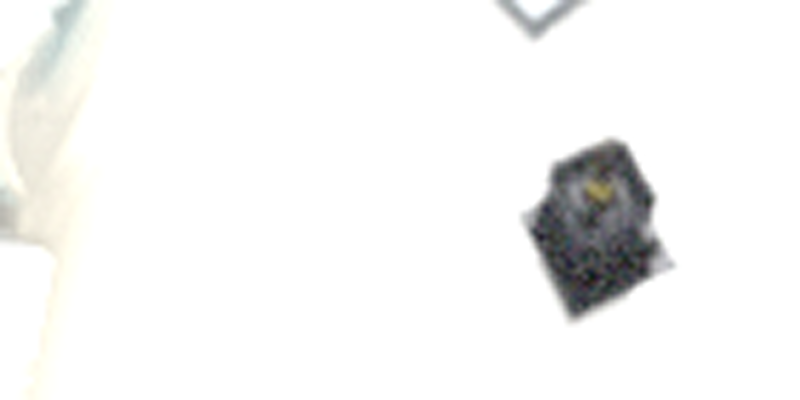

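The crop shows the empty-looking funnel outline, corners (555,165), (615,140) and (655,200), with only a yellow spot at (598,188). I need a better look: averaged frames at the true grey levels, plus the area that the arm was hiding at the start.

```bash
python3 - <<'E'
from h import *
av={}
for n in('scene','top'):
    av[n]=np.mean([manip.camera(n)['img'].astype(float) for _ in range(10)],0); np.save(n+'.npy',av[n])
s=av['scene'];t=av['top']
print(s[332:356,332:354].mean(2).astype(int))
print('yellow',[(r,c,s[r,c].astype(int).tolist()) for r in range(338,350) for c in range(334,350) if s[r,c,0]-s[r,c,2]>12])
def z(im,r,w,h,g,i=cv2.INTER_CUBIC): return cv2.resize(np.clip(255*(im[r[0]:r[1],r[2]:r[3]]/g)**.7,0,255).astype(np.uint8),(w,h),interpolation=i)
A=np.hstack([z(s,(328,372,322,362),270,300,70),z(t,(225,265,415,465),330,300,70)])
A=np.hstack([A,np.zeros((300,200,3),np.uint8)])
B=np.hstack([z(s,(150,400,120,380),312,300,255),z(t,(180,330,0,244),488,300,255)])
cv2.imwrite('pics/c5.png',np.vstack([A,B])[...,::-1])
E
```

```text
[[179 177 179 180 181 180 180 181 181 179 172 159 160 170 176 179 181 181
  180 180 181 181]
 [178 177 179 181 180 180 178 175 172 157 137 115 117 135 146 165 179 181
  181 181 181 181]
 [178 179 181 181 179 173 157 146 134 109  81  61  63  77  96 137 171 179
  181 180 181 181]
 [178 179 178 174 158 143 114  91  72  52  42  35  28  30  47 103 157 177
  181 180 180 180]
 [175 171 158 143 117  92  62  39  25  25  22  24  18  13  26  73 134 170
  179 180 178 178]
 [157 136 112  92  65  43  27  18  12  17  14  19  15  12  19  42 103 158
  178 179 177 176]
 [137  88  54  42  28  19  13  20  15  15  16  15  16  18  10  20  71 134
  170 179 178 178]
 [125  63  26  18  15  16  12  15  11  17  15  17  16  17  15  17  42 104
  158 176 179 179]
 [102  47  17  14  15  13  20  23  19  13  16  17  22  21  13  13  23  71
  134 166 178 180]
 [ 87  41  20  14  16  24  30  36  32  19  17  24  29  24  16  13  14  41
   91 138 169 180]
 [ 91  46  21  22  27  39  35  37  35  25  25  29  32  34  21  17  13  19
   49 106 159 179]
 [ 82  42  23  23  30  46  34  25  29  31  33  31  30  38  30  18  13  13
   
[... 700 characters left out ...]
  20  24  22  23  20  16  10  13  11  27
   42  47  83 141]
 [ 10   7   8  10  10  20  17  17  25  19  19  13  10  10  13  14  13  15
   21  25  53 107]
 [ 11  11  10   6  14  12  12   8  17  13  12  15  12  13   8  11  11  12
    5  18  43  82]
 [ 17  11   9  11   8  12  13  14  13  17  11  17  10  10  11   8  10   5
    7  25  45  72]
 [ 28  14  10   6   7  15  11  13  10   8  11  10   8   4  12  10   7   6
   22  44  58  66]]
yellow [(342, 340, [41, 38, 26]), (342, 341, [33, 28, 15]), (342, 342, [30, 28, 17]), (343, 340, [36, 31, 19]), (343, 341, [42, 36, 16]), (343, 342, [43, 37, 19]), (343, 343, [38, 36, 21]), (344, 341, [31, 27, 14]), (344, 342, [32, 30, 14]), (344, 343, [30, 26, 17])]
```

View pics/c5.png

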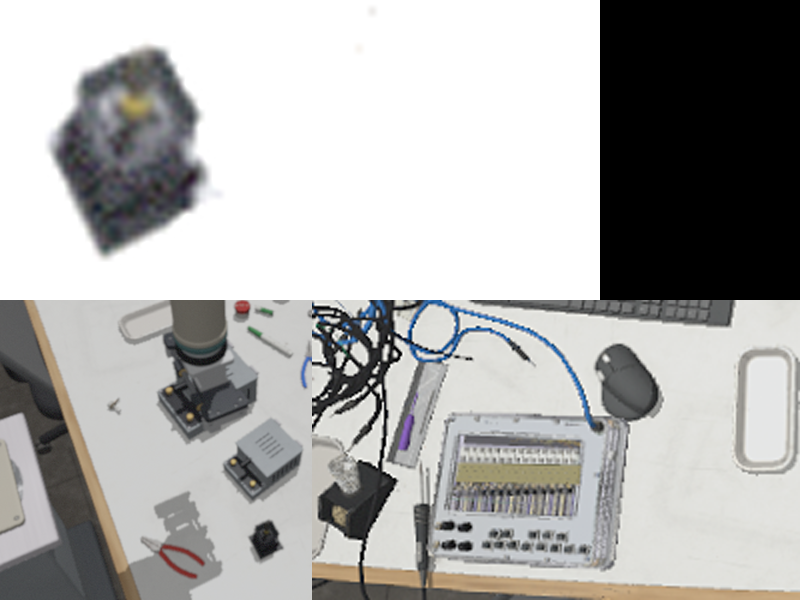

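Not clear yet whether the gripper really is where I think. I'll check with numbers: the TCP projection against the picture and the shadow.

```bash
python3 - <<'E'
from h import *
np.set_printoptions(precision=3,suppress=True)
a=manip.camera('scene');b=manip.camera('top');s=manip.observe();p=s['eef_pos'];print(p)
for dz in(0,.05,.1,.2,.3): print(dz,proj(a,p+[0,0,dz])[0],proj(b,p+[0,0,dz])[0])
print('shadow',plane(a,[(274,341),(262,310),(270,360)],0))
S=np.load('scene.npy')
A=cv2.resize(S[170:330,200:400].astype(np.uint8),(500,400),interpolation=cv2.INTER_CUBIC)
for dz in(0,.1,.2):
    u=(proj(a,p+[0,0,dz])[0]-[200,170])*2.5;cv2.circle(A,tuple(int(v) for v in u),4,(255,0,0),1)
for dy in(-.035,.035):
    u=(proj(a,p+[0,dy,0])[0]-[200,170])*2.5;cv2.circle(A,tuple(int(v) for v in u),3,(0,255,0),1)
T=np.load('top.npy');B=cv2.resize(T[170:290,340:460].astype(np.uint8),(300,300),interpolation=cv2.INTER_CUBIC)
for dz in(0,.1,.2):
    u=(proj(b,p+[0,0,dz])[0]-[340,170])*2.5;cv2.circle(B,tuple(int(v) for v in u),4,(255,0,0),1)
cv2.imwrite('pics/c6.png',np.hstack([A,np.pad(B,((0,100),(0,0),(0,0)))])[...,::-1])
E
```

```text
[ 0.462 -0.174  0.191]
0 [292.622 256.564] [393.292 250.364]
0.05 [291.468 243.324] [397.221 248.386]
0.1 [290.211 228.912] [401.6  246.18]
0.2 [287.324 195.876] [412.059 240.899]
0.3 [283.804 155.683] [425.623 234.032]
shadow [[ 0.373 -0.249  0.   ]
 [ 0.376 -0.166  0.   ]
 [ 0.349 -0.286  0.   ]]
```

View pics/c6.png

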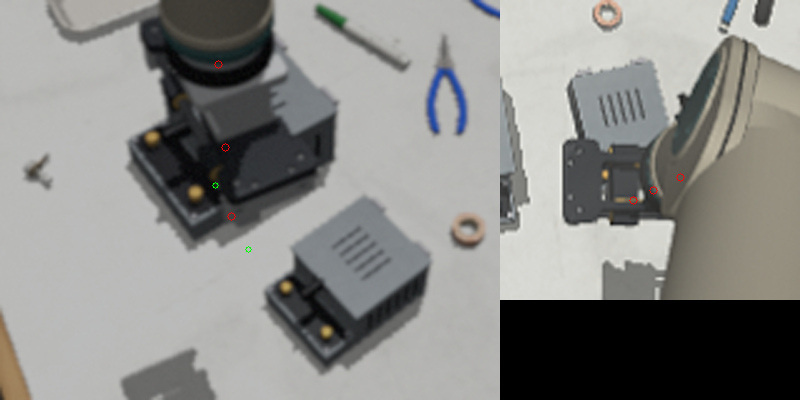

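The picture puts the wrist where the TCP predicts, but the fingers aren't obvious. I'll open and close them and difference the images, so the finger location comes out as numbers.

```bash
cat > g.py <<'E'
import sys
from h import *
for n in('scene','top'):
    np.save(n+sys.argv[1]+'.npy',np.mean([manip.camera(n)['img'].astype(float) for _ in range(3)],0))
E
python3 -m jog '0 0 0 0 0 0;0 0 0 0 0 0;0 0 0 0 0 0;0 0 0 0 0 0;0 0 0 0 0 0' 1 | grep open; python3 g.py O
python3 -m jog '0 0 0 0 0 0;0 0 0 0 0 0;0 0 0 0 0 0;0 0 0 0 0 0;0 0 0 0 0 0' -1 | grep open; python3 g.py C
python3 - <<'E'
from h import *
np.set_printoptions(precision=3,suppress=True)
p=manip.observe()['eef_pos'];print(p)
for n in('scene','top'):
    c=manip.camera(n);d=np.abs(np.load(n+'O.npy')-np.load(n+'C.npy')).max(2)
    m=(d>25).astype(np.uint8);k,l,s,ce=cv2.connectedComponentsWithStats(m)
    for i in range(1,k):
        if s[i,4]>8:print(n,s[i],ce[i], np.load(n+'O.npy')[l==i].mean(0).astype(int),np.load(n+'C.npy')[l==i].mean(0).astype(int), plane(c,ce[i],0)[0])
    print('pred open',proj(c,[p+[0,dy,dz] for dy in(-.05,.05) for dz in (0,.05)]))
E
```

```text
opening: 0.982
opening: 0.503
[ 0.462 -0.174  0.191]
scene [260 191  15  24 127] [265.984 201.835] [55 56 56] [73 73 72] [0.508 0.138 0.   ]
scene [277 213   5   6  15] [278.667 215.933] [29 30 31] [67 70 73] [0.521 0.077 0.   ]
scene [310 215   7  10  35] [312.714 219.657] [104 108 112] [56 59 62] [0.6   0.024 0.   ]
scene [279 227   9  12  36] [282.111 232.639] [45 47 49] [16 17 19] [0.507 0.021 0.   ]
scene [298 253  11  17 140] [303.421 261.9  ] [78 79 79] [160 161 159] [ 0.521 -0.087  0.   ]
scene [277 311   4   8  20] [278.5  315.35] [114 114 113] [164 164 162] [ 0.407 -0.196  0.   ]
scene [281 319   6  14  41] [283.415 326.341] [174 173 171] [118 118 117] [ 0.406 -0.226  0.   ]
scene [260 325  17  16 167] [268.659 332.257] [163 164 162] [121 121 120] [ 0.37  -0.224  0.   ]
scene [278 326   3   8  12] [278.917 329.167] [147 147 145] [108 108 106] [ 0.394 -0.228  0.   ]
scene [255 331   6  13  36] [257.639 337.694] [166 166 164] [126 126 124] [ 0.342 -0.226  0.   ]
scene [287 337   6   9  36] [290.    340.472] [175 175 173] [123 123 121] [ 0.407 -0.264  0.   ]
scene [284 341   5
[... 664 characters left out ...]
] [158 154 143] [79 79 76] [ 0.492 -0.203  0.   ]
top [380 244   4   7  17] [381.824 247.294] [87 86 82] [148 149 146] [ 0.489 -0.175  0.   ]
top [372 257  13   4  37] [378.973 258.73 ] [ 99 100  98] [187 187 181] [ 0.455 -0.167  0.   ]
top [386 256  14   5  52] [392.5   258.423] [184 184 179] [93 93 90] [ 0.457 -0.207  0.   ]
top [384 274  23   4  60] [395.183 275.833] [178 178 173] [159 159 154] [ 0.406 -0.215  0.   ]
top [392 284  12  11 107] [397.383 288.879] [182 182 176] [148 148 143] [ 0.369 -0.221  0.   ]
top [396 298   7   3  16] [398.812 298.938] [201 201 195] [138 138 133] [ 0.34  -0.225  0.   ]
pred open [[413.353 250.806]
 [418.355 248.851]
 [373.126 249.894]
 [375.964 247.891]]
```

The dark part of the finger ends well above where the TCP should be, so either the tips are light-coloured or the fingers are shorter than I assumed. I'll check by touch on free bench with the fingers closed.

```bash
python3 -m jog '-20 0 -50 0 0 0;-20 0 -50 0 0 0;0 0 -40 0 0 0;0 0 -14 0 0 0;0 0 0 0 0 0' -1
python3 -m jog '0 0 -7 0 0 0;0 0 -7 0 0 0;0 0 -7 0 0 0;0 0 -5 0 0 0;0 0 -4 0 0 0'
```

```text
time: 9.48
eef_pos: [0.4224, -0.1741, 0.037]
ee_rot: [0.002, -3.141, -0.0]
force: [0.0, 0.7, 0.5]
opening: 0.008
grip_force: 0.0
time: 10.1
eef_pos: [0.4223, -0.1741, 0.0068]
ee_rot: [0.002, -3.141, -0.0]
force: [0.6, -0.4, -0.1]
opening: 0.008
grip_force: 0.0
```

```bash
python3 - <<'E'
from h import *
np.set_printoptions(precision=4,suppress=True)
s,R,y=st();p=s['eef_pos'];print(s['time'],p,s['force'])
c=manip.camera('scene');g=c['img'].astype(int);q=proj(c,p)[0];print(q,proj(c,p+[0,0,.097])[0])
u,v=[int(round(x)) for x in q]
print(g[v-34:v+8:2,u-14:u+16:2].mean(2).astype(int))
E
```

```text
10.1 [ 0.4223 -0.1741  0.0068] [ 0.6031 -0.4145 -0.1064]
[280.8779 303.8957] [277.9837 284.1631]
[[ 86  76  54  48  59  78  88  94  86  76  71  68  67 111 188]
 [ 98  99 101 102 100  90  79  74  68  68  72  67  69  65 168]
 [105 100  92  89  72  68  71  69  69  68  72  69  67  63 114]
 [ 88  82  72  74  64  72  66  70  69  66  70  66  68  66 101]
 [ 60  60  86  68  70  69  72  70  71  70  66  71  67  43 119]
 [ 26  24  73  82  74  72  67  67  76  64  58  43  29  22 138]
 [ 24  22  45  90  74  66  67  66  58  28  24  16  20  25  79]
 [ 20  34  34  76  65  66  45  34  31  21  15  28  37  53  57]
 [ 22  50  43  33  33  22  19  22  25  24  52  55  59  62  66]
 [ 70  60  40  27  26  18  16  30  30  56  56  65  56  59  60]
 [148 165  96  43  15  31  19  21  54  59  61  62  64  58  63]
 [189 188 141  45  24  13  19  41  64  58  57  67  61  64  62]
 [161 129 110  56  34  27  24  35  56  59  60  61  62  64  60]
 [111 117 111  97  34  26  26  34  56  57  59  60  59  64  62]
 [113 111 111  85  25  23  19  54  60  60  60  62  62  63  60]
 [115 110 115  83  21  20  37  55  62  60  62  58  61  64  52]
 [114 112 114 100  45  25  57  67  59 105  85  57  45  26  33]
 [109 110 112 111  69  21  44  61  65  60  42  24  39  56  61]
 [111 111 124 133  83  27  55  63  39  26  41  60  63  88 134]
 [171 117 114 159 100  48  12  32  46  59  70 108 142 174 187]
 [190 143 108 131 105  70  59  63  70 107 160 183 186 185 187]]
```

```bash
python3 -m jog '0 0 -2 0 0 0;0 0 -2 0 0 0;0 0 -2 0 0 0;0 0 -2 0 0 0;0 0 -2 0 0 0'
```

```text
time: 10.78
eef_pos: [0.4223, -0.1741, -0.0029]
ee_rot: [-0.002, 3.142, -0.0]
force: [0.1, -0.0, -0.6]
opening: 0.006
grip_force: 0.0
```

There's no contact at z = -3 mm, so the real fingertips are above the reported TCP. I'll keep going down gently.

```bash
python3 -m jog '0 0 -2 0 0 0;0 0 -2 0 0 0;0 0 -2 0 0 0;0 0 -1 0 0 0;0 0 -1 0 0 0'; python3 -m jog '0 0 -2 0 0 0;0 0 -2 0 0 0;0 0 -2 0 0 0;0 0 -1 0 0 0;0 0 -1 0 0 0'
```

```text
time: 11.4
eef_pos: [0.4223, -0.1741, -0.0109]
ee_rot: [0.002, -3.142, -0.0]
force: [0.1, 0.1, -0.4]
opening: 0.007
grip_force: 0.0
time: 12.02
eef_pos: [0.4223, -0.174, -0.0189]
ee_rot: [0.002, -3.142, -0.0]
force: [0.4, -0.4, 1.0]
opening: 0.003
grip_force: 0.0
```

```bash
python3 -m jog '0 0 -2 0 0 0;0 0 -1 0 0 0;0 0 -1 0 0 0;0 0 -1 0 0 0;0 0 0 0 0 0'; python3 -m jog '0 0 -1 0 0 0;0 0 -1 0 0 0;0 0 -1 0 0 0;0 0 -1 0 0 0;0 0 0 0 0 0'
```

```text
time: 12.65
eef_pos: [0.4222, -0.174, -0.0239]
ee_rot: [0.002, -3.141, -0.0]
force: [-0.3, -0.5, 1.1]
opening: 0.005
grip_force: 0.0
time: 13.28
eef_pos: [0.4222, -0.174, -0.0279]
ee_rot: [0.002, -3.141, 0.0]
force: [0.1, 0.4, 0.3]
opening: 0.005
grip_force: 0.0
```

```bash
python3 -m jog '0 0 -2 0 0 0;0 0 -1 0 0 0;0 0 -1 0 0 0;0 0 -1 0 0 0;0 0 -1 0 0 0'; python3 -m jog '0 0 -1 0 0 0;0 0 -1 0 0 0;0 0 -1 0 0 0;0 0 -1 0 0 0;0 0 -1 0 0 0'
```

```text
time: 13.9
eef_pos: [0.4223, -0.1741, -0.0339]
ee_rot: [0.002, -3.142, -0.0]
force: [0.6, -0.2, -0.1]
opening: 0.007
grip_force: 0.0
time: 14.52
eef_pos: [0.4224, -0.174, -0.0372]
ee_rot: [-0.001, 3.14, 0.001]
force: [-3.1, 1.6, 32.7]
opening: 0.009
grip_force: 16.8
```

Contact at reported z ≈ -0.037, so the true fingertips sit about 37 mm above the reported TCP. I'll back off, then open the fingers and difference the images to check x and y too.

```bash
python3 -m jog '0 0 4 0 0 0;0 0 4 0 0 0;0 0 4 0 0 0;0 0 0 0 0 0;0 0 0 0 0 0'|grep -E 'pos|force'; python3 g.py C; python3 -m jog '0 0 0 0 0 0;0 0 0 0 0 0;0 0 0 0 0 0;0 0 0 0 0 0;0 0 0 0 0 0' 0|grep -E 'opening'; python3 g.py O
python3 - <<'E'
from h import *
np.set_printoptions(precision=3,suppress=True)
p=manip.observe()['eef_pos'];print(p)
c=manip.camera('scene');q=p+[0,0,.037]
print(proj(c,[q+[dx,dy,0] for dy in(-.0365,-.0235,.0235) for dx in(-.008,.008)]),proj(c,q))
for n in('scene',):
    O=np.load(n+'O.npy');C=np.load(n+'C.npy');d=np.abs(O-C).max(2)
    m=(d>12).astype(np.uint8);k,l,s,ce=cv2.connectedComponentsWithStats(m)
    for i in range(1,k):
        if s[i,4]>8:print(n,s[i],ce[i],O[l==i].mean(0).astype(int),C[l==i].mean(0).astype(int))
    print(O[276:316:2,262:306:2].mean(2).astype(int));print(C[276:316:2,262:306:2].mean(2).astype(int))
E
```

```text
eef_pos: [0.4222, -0.174, -0.0269]
force: [0.6, 0.3, -0.0]
grip_force: 0.0
opening: 0.485
[ 0.422 -0.174 -0.027]
[[283.708 317.53 ]
 [289.987 314.764]
 [281.54  312.869]
 [287.786 310.139]
 [273.942 296.536]
 [280.068 293.933]] [[280.794 303.268]]
scene [256 267  23  52 417] [266.578 297.76 ] [102 102 100] [119 119 118]
scene [292 277  10  17  82] [296.256 285.707] [108 109 109] [128 129 128]
scene [253 310   8  14  47] [256.745 316.596] [140 140 138] [157 157 156]
scene [288 316   8  19  67] [291.299 326.299] [138 138 136] [158 158 157]
scene [285 327   7  10  29] [287.862 331.793] [111 111 110] [142 142 140]
[[ 52  67  41   6   1   5   7   8   7   5  17  51  87  96 120  99 112 165
  187 190 190 191]
 [ 44  76  96  78  53  42  35  44  54  66  88  89  83  71  68 113 186 190
  191 191 191 191]
 [163  97  94 101 101 100  96  98  98  87  76  68  69  70  68 117 191 190
  189 191 190 190]
 [191 151  77 102 101  99  95  83  73  70  69  69  70  71  71  91 176 172
  189 191 190 191]
 [190 185  99  96  90  78  73  70  68  69  70  68  70  71  67  70  87  82
  173 191 190 190]
 [191 191 153  65
[... 2539 characters left out ...]
2  22  25  39  62  62  63  63
   65  61  71  62]
 [112 111 108 128 117 113  79  43  28  19  23  21  18  57  62  65  64  63
   60  62  63  58]
 [112 125 165 186 153 113  92  30  17  19  21  23  35  63  63  60  62  63
   75  69  56  40]
 [175 186 191 190 181 114  80  27  26  21  19  32  54  62  63  64  64  67
   63  43  25  33]
 [191 191 190 189 185 166 100  29  17  37  41  58  58  61  64  64  55  39
   28  43  59  69]
 [191 191 190 190 187 183 110  48  19  34  60  61  85  68  54  36  29  43
   58  77 110 165]
 [189 190 190 185 178 145 112  78  25  48  69  60  48  31  30  55  63  85
  136 175 184 190]
 [176 189 186 143 114 109 109  94  37  48  46  31  37  53  69  94 141 176
  190 190 190 190]]
```

The fingers are mostly hidden by the gripper's side plate, but nothing contradicts x and y. With the 37 mm offset (true tip z = reported + 0.037), I'll retry the stand, with the tip at 0.060, so reported 0.023.

```bash
python3 -m jog '0 0 60 0 0 0;7 -5 60 0 0 0;35 -60 10 0 0 0;35 -60 0 0 0 0;0 -40 0 0 0 0' 0.1
python3 -m jog '0 0 -20 0 0 0;0 0 -20 0 0 0;0 0 -20 0 0 0;0 0 -15 0 0 0;0 0 -3 0 0 0'
python3 -m jog '0 0 0 0 0 0;0 0 0 0 0 0;0 0 0 0 0 0;0 0 0 0 0 0;0 0 0 0 0 0' -1
```

```text
time: 17.05
eef_pos: [0.4946, -0.3284, 0.1024]
ee_rot: [-0.005, 3.139, -0.003]
force: [0.5, 0.8, -0.6]
opening: 0.55
grip_force: 0.0
time: 17.68
eef_pos: [0.4913, -0.326, 0.0231]
ee_rot: [0.002, -3.14, -0.002]
force: [-0.1, 0.6, -0.0]
opening: 0.547
grip_force: 0.0
time: 18.3
eef_pos: [0.4923, -0.3328, 0.0249]
ee_rot: [0.002, 3.139, -0.015]
force: [0.1, -8.1, -3.9]
opening: 0.111
grip_force: 29.7
```

Gripped (10.4 mm), but the last row fell short, so the grasp is off-centre. I'll open, centre and re-grip.

```bash
python3 -m jog '0 0 0 0 0 0;0 0 0 0 0 0;0 0 0 0 0 0;4 -6 0 0 0 0;4 -7 0 0 0 0' -0.2
python3 -m jog '0 0 0 0 0 0;0 0 0 0 0 0;0 0 0 0 0 0;0 0 0 0 0 0;0 0 0 0 0 0' -1
python3 - <<'E'
from h import *
np.set_printoptions(precision=4,suppress=True)
s,R,y=st();print(y,R[:,2],s['eef_pos'],s['force'],s['moment'])
E
```

```text
time: 18.92
eef_pos: [0.5005, -0.3398, 0.0241]
ee_rot: [-0.002, 3.141, 0.0]
force: [-0.3, -0.4, -0.4]
opening: 0.399
grip_force: 0.0
time: 19.55
eef_pos: [0.4996, -0.3363, 0.0237]
ee_rot: [0.004, -3.14, -0.007]
force: [-0.4, 5.8, 2.1]
opening: 0.112
grip_force: 30.0
0.0024522805152940993 [-0.0015  0.0047 -1.    ] [ 0.4996 -0.3363  0.0237] [-0.4023  5.8159  2.0502] [1.3981 0.047  0.0069]
```

Good grip. I'll relax the y force, lift straight out, then carry the probe high toward the left pin.

```bash
python3 -m jog '0 2 0 0 0 0;0 2 0 0 0 0;0 0 0 0 0 0;0 0 0 0 0 0;0 0 0 0 0 0'
python3 - <<'E'
from h import *
np.set_printoptions(precision=4,suppress=True)
s,R,y=st();print(y,R[:,2],s['eef_pos'],s['force'],s['moment'])
E
```

```text
time: 20.18
eef_pos: [0.5001, -0.3362, 0.0242]
ee_rot: [-0.001, 3.141, -0.002]
force: [-0.7, 0.6, -0.6]
opening: 0.11
grip_force: 30.0
0.0008166071286529334 [ 0.0004 -0.001  -1.    ] [ 0.5001 -0.3362  0.0242] [-0.7072  0.5591 -0.5822] [ 0.0451 -0.0194 -0.0028]
```

```bash
python3 -m jog '0 0 15 0 0 0;0 0 20 0 0 0;0 0 25 0 0 0;0 0 30 0 0 0;0 0 40 0 0 0'
python3 -m jog '0 50 0 0 0 0;-10 58 0 0 0 0;-10 58 0 0 0 0;-10 58 0 0 0 0;-10 58 0 0 0 0'
python3 -m jog '-5 55 0 0 0 0;0 39 0 0 0 0;0 0 -20 0 0 0;0 0 -20 0 0 0;0 0 0 0 0 0'
python3 - <<'E'
from h import *
np.set_printoptions(precision=4,suppress=True)
s,R,y=st();p=s['eef_pos'];print(y,R[:,2],p,s['force'],s['opening']*94)
c=manip.camera('scene');g=c['img'].astype(int)
tip=p+[0,0,-.0187];print('tip',tip,proj(c,tip),proj(c,[.4547,.0413,.05]))
u,v=[int(round(x)) for x in proj(c,tip)[0]]
print(u,v);print(g[v-16:v+20,u-14:u+14].mean(2).astype(int))
E
```

```text
time: 20.8
eef_pos: [0.4996, -0.3356, 0.1557]
ee_rot: [0.001, -3.141, 0.0]
force: [1.2, 0.0, -0.4]
opening: 0.111
grip_force: 30.0
time: 21.42
eef_pos: [0.4602, -0.052, 0.1552]
ee_rot: [-0.001, 3.139, 0.0]
force: [-0.1, 0.3, 0.1]
opening: 0.113
grip_force: 30.0
time: 22.05
eef_pos: [0.4545, 0.0403, 0.1141]
ee_rot: [0.001, -3.14, 0.0]
force: [-0.4, -0.7, 0.6]
opening: 0.11
grip_force: 30.0
0.0008621865877069769 [-0.0011 -0.0002 -1.    ] [0.4545 0.0403 0.1141] [-0.3712 -0.6617  0.6061] 10.312797536055154
tip [0.4545 0.0403 0.0954] [[257.2101 212.6341]] [[259.0369 222.9704]]
257 213
[[186 185 188 ... 186 185 183]
 [185 184 183 ... 185 181 165]
 [183 183 183 ... 170 153 139]
 ...
 [187 187 187 ...  20   2  17]
 [189 186 185 ...  27  20  19]
 [187 188 185 ...  39  30  20]]
```

```bash
python3 -m jog '0 0 -15 0 0 0;0 0 -15 0 0 0;0 1 -6 0 0 0;0 0 0 0 0 0;0 0 0 0 0 0'
python3 - <<'E'
from h import *
np.set_printoptions(precision=4,suppress=True)
s,R,y=st();p=s['eef_pos'];print(p,s['force'])
c=manip.camera('scene');tip=p+[0,0,-.0192]
C=np.mean([manip.camera('scene')['img'].astype(float) for _ in range(4)],0)
T=manip.camera('top');t=T['img']
u=proj(c,[tip,[.4547,.0413,.05],[.4701,-.0417,.05]]);print(u)
A=cv2.resize(np.clip(255*(C[195:255,235:295]/200)**.7,0,255).astype(np.uint8),(600,600),interpolation=cv2.INTER_CUBIC)
for q,col in zip(u,((255,0,0),(0,255,0),(0,255,0))): cv2.circle(A,tuple(int(v) for v in (q-[235,195])*10),4,col,1)
cv2.imwrite('pics/c7.png',A[...,::-1])
E
```

```text
time: 22.72
eef_pos: [0.4556, 0.0415, 0.0788]
ee_rot: [-0.002, 3.14, 0.0]
force: [-0.7, -0.3, -0.1]
opening: 0.111
grip_force: 30.0
[0.4556 0.0415 0.0788] [-0.7037 -0.2652 -0.1347]
[[258.9354 220.615 ]
 [259.0369 222.9704]
 [276.7908 244.8896]]
```

View pics/c7.png

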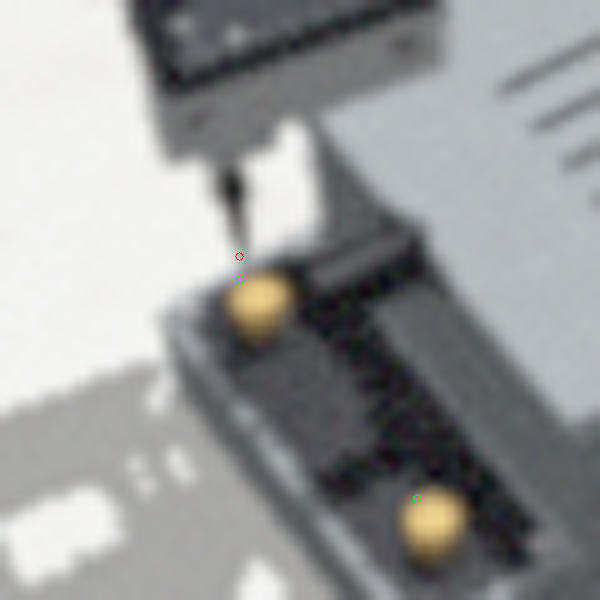

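The picture shows the tip at about (240,250), matching its prediction, and the left pin cap at (260,295), about 4 mm to -y of my first estimate. The right pin at (435,515) is off the same way. Correcting, then touching gently.

```bash
python3 -m jog '1 -3 0 0 0 0;0 0 -5 0 0 0;0 0 -3 0 0 0;0 0 -1 0 0 0;0 0 -1 0 0 0'
python3 -m jog '0 0 -1 0 0 0;0 0 -1 0 0 0;0 0 -1 0 0 0;0 0 -0.5 0 0 0;0 0 0 0 0 0'
python3 - <<'E'
from h import *
np.set_printoptions(precision=4,suppress=True)
f=[]
for _ in range(8): manip.camera('top'); f.append(manip.observe()['force'])
print(np.mean(f,0),np.std(f,0))
C=manip.camera('scene')['img'].astype(float); h=cv2.cvtColor(C.astype(np.uint8),cv2.COLOR_RGB2HSV)
m=cv2.inRange(h,(12,110,110),(32,255,255));m[:,:240]=0;m[:,295:]=0;m[:210]=0;m[265:]=0
k,l,s,ce=cv2.connectedComponentsWithStats(m);print(s[1:],ce[1:])
E
```

```text
time: 23.65
eef_pos: [0.4557, 0.0385, 0.0679]
ee_rot: [0.002, -3.141, 0.0]
force: [-0.5, -0.6, 1.5]
opening: 0.113
grip_force: 30.0
time: 24.28
eef_pos: [0.4558, 0.0385, 0.0646]
ee_rot: [0.002, -3.141, -0.0]
force: [-1.2, -0.6, 1.9]
opening: 0.109
grip_force: 30.0
[-1.6647 -0.3243  2.7688] [0.3311 0.5085 0.328 ]
[[259 224   5   4  13]
 [276 245   5   4  18]] [[260.8462 225.4615]
 [277.7778 246.5   ]]
```

The left pin is touched: 2.8 N at about 4.6 mm depth, which matches the spring. Over the tab to the right pin.

```bash
python3 -m jog '0 0 25 0 0 0;0 0 50 0 0 0;7 -40 0 0 0 0;8 -43 0 0 0 0;0 0 -20 0 0 0'
python3 -m jog '0 0 -30 0 0 0;0 0 -15 0 0 0;0 0 -5 0 0 0;0 0 -1 0 0 0;0 0 -1 0 0 0'
python3 -m jog '0 0 -1 0 0 0;0 0 -1 0 0 0;0 0 -1 0 0 0;0 0 0 0 0 0;0 0 0 0 0 0'
python3 - <<'E'
from h import *
np.set_printoptions(precision=4,suppress=True)
f=[]
for _ in range(6): manip.camera('top'); f.append(manip.observe()['force'])
print(np.mean(f,0),manip.observe()['eef_pos'])
E
```

```text
time: 25.35
eef_pos: [0.4738, -0.0484, 0.1208]
ee_rot: [0.006, 3.135, -0.004]
force: [-0.3, 0.9, 0.4]
opening: 0.116
grip_force: 30.0
time: 25.98
eef_pos: [0.4715, -0.0445, 0.0682]
ee_rot: [-0.002, 3.14, -0.0]
force: [0.1, -2.0, 0.8]
opening: 0.113
grip_force: 30.0
time: 26.6
eef_pos: [0.4714, -0.0445, 0.0647]
ee_rot: [-0.002, 3.141, -0.0]
force: [0.4, -0.7, 2.4]
opening: 0.112
grip_force: 30.0
[0.7121 0.3728 2.4907] [ 0.4713 -0.0445  0.0647]
```

The right pin is touched too (2.5 N). Back to the stand.

```bash
python3 -m jog '0 0 30 0 0 0;0 0 50 0 0 0;5 -40 11 0 0 0;6 -58 0 0 0 0;6 -58 0 0 0 0'
python3 -m jog '6 -58 0 0 0 0;5 -50 0 0 0 0;1 -28 0 0 0 0;0 0 0 0 0 0;0 0 0 0 0 0'
python3 - <<'E'
from h import *
np.set_printoptions(precision=4,suppress=True)
s,R,y=st();print(y,R[:,2],s['eef_pos'],1e3*(np.array([.5001,-.3362,.0242])-s['eef_pos']))
E
```

```text
time: 27.52
eef_pos: [0.4878, -0.2012, 0.1555]
ee_rot: [0.005, -3.141, -0.001]
force: [1.5, 0.7, -0.3]
opening: 0.113
grip_force: 30.0
time: 28.15
eef_pos: [0.4997, -0.3345, 0.1549]
ee_rot: [0.003, -3.14, -0.004]
force: [0.2, 0.5, 0.4]
opening: 0.111
grip_force: 30.0
0.002058976831369704 [-0.0013  0.0022 -1.    ] [ 0.4997 -0.3345  0.1549] [   0.4459   -1.6517 -130.6861]
```

```bash
python3 -m jog '0 0 -30 0 0 0;0 0 -30 0 0 0;0 0 -15 0 0 0;0 0 -10 0 0 0;0 0 -10 0 0 0'
python3 -m jog '0 0 -10 0 0 0;0 0 -8 0 0 0;0 0 -8 0 0 0;0 0 -5 0 0 0;0 0 -3 0 0 0'
python3 - <<'E'
from h import *
np.set_printoptions(precision=4,suppress=True)
s,R,y=st();print(y,R[:,2],s['eef_pos'],s['force'],s['moment'])
E
```

```text
time: 28.78
eef_pos: [0.5006, -0.3365, 0.0608]
ee_rot: [-0.003, 3.141, -0.001]
force: [-0.3, 0.4, -0.5]
opening: 0.115
grip_force: 30.0
time: 29.4
eef_pos: [0.4999, -0.3362, 0.0262]
ee_rot: [0.002, -3.141, -0.001]
force: [0.0, 1.1, 0.6]
opening: 0.112
grip_force: 30.0
0.0012671131778958645 [-0.0003  0.0005 -1.    ] [ 0.4999 -0.3362  0.0262] [0.0215 1.1026 0.605 ] [ 0.2385 -0.0007  0.0521]
```

```bash
python3 -m jog '0 0 -1 0 0 0;0 0 -1 0 0 0;0 0 -0.5 0 0 0;0 0 -0.5 0 0 0;0 0 0 0 0 0'
python3 -m jog '0 0 0 0 0 0;0 0 0 0 0 0;0 0 0 0 0 0;0 0 0 0 0 0;0 0 20 0 0 0' -0.2
```

```text
time: 30.02
eef_pos: [0.5001, -0.3362, 0.0237]
ee_rot: [-0.002, 3.141, 0.001]
force: [0.4, 1.8, 1.4]
opening: 0.114
grip_force: 30.0
time: 30.65
eef_pos: [0.4989, -0.3357, 0.0425]
ee_rot: [0.002, -3.139, -0.003]
force: [-0.1, 0.8, -0.6]
opening: 0.401
grip_force: 0.0
```

The probe is home and released. Now to the cover tab at about (0.470,-0.002) with a yaw of +0.18. I'll pinch about 5 mm ahead of its middle, so the tips clear the cover edge when it stands up.

```bash
python3 -m jog '0 0 60 0 0 0;0 30 20 0 0 0.04;-5 55 0 0 0 0.04;-6 55 0 0 0 0.04;-6 55 0 0 0 0.03'
python3 -m jog '-6 55 0 0 0 0.03;-6 50 0 0 0 0;0 33 0 0 0 0;0 0 0 0 0 0;0 0 0 0 0 0'
python3 - <<'E'
from h import *
np.set_printoptions(precision=4,suppress=True)
s,R,y=st();print(y,R[:,2],s['eef_pos'],1e3*(np.array([.4696,-.0019,.041])-s['eef_pos']))
# cover angle check: brightness row of unit cover front edge in scene
c=manip.camera('scene')
for th in(0,.06): print(th,proj(c,[.6209-.149*.983*np.cos(th),.0262-.149*.1825*np.cos(th),.0875+.149*np.sin(th)+.0125]))
E
```

```text
time: 31.28
eef_pos: [0.4828, -0.1399, 0.1238]
ee_rot: [-0.238, 3.132, -0.0]
force: [1.3, 1.5, -0.9]
opening: 0.4
grip_force: 0.0
time: 31.9
eef_pos: [0.4712, -0.0046, 0.1238]
ee_rot: [-0.283, 3.128, -0.001]
force: [0.2, 0.6, 0.1]
opening: 0.399
grip_force: 0.0
0.1804250479919465 [ 0.0006 -0.0008 -1.    ] [ 0.4712 -0.0046  0.1238] [ -1.5794   2.6503 -82.7637]
0 [[270.5953 220.653 ]]
0.06 [[270.3807 218.4389]]
```

```bash
python3 -m jog '-2 2.5 -25 0 0 0;0 0 -25 0 0 0;0 0 -18 0 0 0;0 0 -10 0 0 0;0 0 -5 0 0 0'
python3 -m jog '0 0 0 0 0 0;0 0 0 0 0 0;0 0 0 0 0 0;0 0 0 0 0 0;0 0 0 0 0 0' -1
python3 - <<'E'
from h import *
np.set_printoptions(precision=4,suppress=True)
s,R,y=st();print(y,R[:,2],s['eef_pos'],s['force'],s['moment'],s['opening']*94)
E
```

```text
time: 32.58
eef_pos: [0.469, -0.002, 0.0403]
ee_rot: [0.282, -3.129, 0.001]
force: [-0.2, 0.3, 0.2]
opening: 0.401
grip_force: 0.0
time: 33.2
eef_pos: [0.4692, -0.0005, 0.0408]
ee_rot: [-0.284, 3.128, 0.001]
force: [0.0, 1.4, 1.0]
opening: 0.102
grip_force: 30.0
0.18124576841671158 [ 0.0005  0.0005 -1.    ] [ 0.4692 -0.0005  0.0408] [0.0084 1.4378 0.9689] [ 0.3982 -0.0986 -0.1869] 9.567014277585958
```

The tab is gripped (9.6 mm). I'll work out the arc rows.

```bash
python3 -c "
import numpy as np
t=np.linspace(.03,1.66,16);h=-154*np.cos(t);z=154*np.sin(t)
for a,b in zip(np.diff(h),np.diff(z)): print(np.round([a*np.cos(.182),a*np.sin(.182),b],1))"
```

```text
[ 1.4  0.3 16.7]
[ 3.2  0.6 16.4]
[ 4.9  0.9 16. ]
[ 6.6  1.2 15.3]
[ 8.2  1.5 14.5]
[ 9.7  1.8 13.5]
[11.   2.  12.4]
[12.3  2.3 11.1]
[13.4  2.5  9.7]
[14.4  2.6  8.1]
[15.2  2.8  6.5]
[15.8  2.9  4.8]
[16.2  3.   3. ]
[16.4  3.   1.2]
[16.4  3.  -0.6]
```

```bash
python3 -m jog '1.4 0.3 16.7 0 0 0;3.2 0.6 16.4 0 0 0;4.9 0.9 16 0 0 0;6.6 1.2 15.3 0 0 0;8.2 1.5 14.5 0 0 0'
python3 -m jog '9.7 1.8 13.5 0 0 0;11 2 12.4 0 0 0;12.3 2.3 11.1 0 0 0;13.4 2.5 9.7 0 0 0;14.4 2.6 8.1 0 0 0'
python3 -m jog '15.2 2.8 6.5 0 0 0;15.8 2.9 4.8 0 0 0;16.2 3 3 0 0 0;16.4 3 1.2 0 0 0;16.4 3 -0.6 0 0 0'
python3 - <<'E'
from h import *
np.set_printoptions(precision=4,suppress=True)
s,R,y=st();print(y,R[:,2],s['eef_pos'],s['force'],s['moment'],s['opening']*94)
E
```

```text
time: 33.83
eef_pos: [0.494, 0.0037, 0.1196]
ee_rot: [-0.284, 3.128, -0.001]
force: [4.2, 1.2, -7.4]
opening: 0.103
grip_force: 30.0
time: 34.45
eef_pos: [0.5522, 0.014, 0.1732]
ee_rot: [0.283, -3.124, 0.001]
force: [1.0, -1.0, -9.8]
opening: 0.102
grip_force: 30.0
time: 35.08
eef_pos: [0.6321, 0.028, 0.1887]
ee_rot: [0.282, -3.124, 0.002]
force: [-3.4, -1.0, 1.5]
opening: 0.105
grip_force: 30.0
0.1803628881245352 [-0.0048 -0.0016 -1.    ] [0.6321 0.028  0.1887] [-3.4109 -0.9598  1.4661] [-0.3713  1.0811 -0.0547] 9.905059726361817
```

The cover is at about 1.64 rad. I'll release it, lift clear, back off toward the robot, and check the cover and card by numbers.

```bash
python3 -m jog '0 0 0 0 0 0;0 0 0 0 0 0;0 0 0 0 0 0;0 0 15 0 0 0;0 0 35 0 0 0' -0.15
python3 -m jog '-40 -7 0 0 0 0;-45 -7 0 0 0 0;-50 -9 0 0 0 0;-50 -9 0 0 0 0;0 0 0 0 0 0'
python3 - <<'E'
from h import *
np.set_printoptions(precision=4,suppress=True)
s,R,y=st();print(y,s['eef_pos'],s['force'],s['opening']*94)
ex=np.array([.983,.182,0]);ey=np.array([-.182,.983,0]);ez=np.array([0,0,1]);H=np.array([.6209,.0277,.0875])
for n in('scene','top'):
    c=manip.camera(n);g=c['img'].astype(int)
    def at(P):
        u=proj(c,P)[0];v=np.round(u).astype(int);return u.round(1),g[v[1]-1:v[1]+2,v[0]-1:v[0]+2].mean((0,1)).astype(int)
    for nm,P in dict(cardtab=H-.075*ex+[0,0,-.0145],floor=H-.075*ex+.04*ey+[0,0,-.05],floorR=H-.075*ex-.04*ey+[0,0,-.05]).items(): print(n,nm,*at(P))
    for th in(1.3,1.45,1.57,1.65,1.75):
        a=-np.cos(th)*ex+np.sin(th)*ez
        print(n,th,'in',at(H+.12*a-.045*ey),'in+',at(H+.12*a+.045*ey),'out',at(H+.145*a-.045*ey))
np.save('o.npy',manip.camera('scene')['img'])
E
```

```text
time: 35.7
eef_pos: [0.633, 0.0296, 0.2394]
ee_rot: [0.284, -3.126, -0.0]
force: [0.8, 0.4, 0.5]
opening: 0.425
grip_force: 0.0
time: 36.33
eef_pos: [0.4458, -0.0031, 0.2403]
ee_rot: [0.281, -3.128, -0.004]
force: [0.8, 0.4, -0.2]
opening: 0.425
grip_force: 0.0
0.17938016623996583 [ 0.4458 -0.0031  0.2403] [ 0.7941  0.4403 -0.2066] 39.945963843906
scene cardtab [295.5 212.8] [53 56 58]
scene floor [287.6 211.3] [45 47 49]
scene floorR [304.8 230.9] [88 91 95]
scene 1.3 in (array([319.2, 182.6]), array([46, 49, 51])) in+ (array([297.3, 160.2]), array([186, 186, 184])) out (array([316.8, 176.9]), array([49, 50, 53]))
scene 1.45 in (array([325.2, 178.2]), array([49, 51, 54])) in+ (array([303.2, 156. ]), array([180, 180, 178])) out (array([324.3, 171.6]), array([49, 51, 53]))
scene 1.57 in (array([330.1, 175.3]), array([48, 50, 52])) in+ (array([307.9, 153.3]), array([46, 50, 50])) out (array([330.3, 168. ]), array([170, 171, 169]))
scene 1.65 in (array([333.4, 173.6]), array([92, 94, 96])) in+ (array([311.1, 151.7]), array([91, 94, 95])) out (array([334.3, 166. ]), array([187, 187, 184]
[... 392 characters left out ...]
9])) out (array([334. , 194.7]), array([121, 118, 107]))
top 1.45 in (array([332.1, 187.3]), array([72, 74, 73])) in+ (array([296.6, 192.7]), array([133, 129, 117])) out (array([332.6, 185.9]), array([72, 74, 73]))
top 1.57 in (array([331.2, 181.8]), array([66, 68, 67])) in+ (array([295.8, 187.2]), array([55, 58, 59])) out (array([331.5, 179.1]), array([137, 140, 140]))
top 1.65 in (array([330.6, 178.2]), array([177, 179, 176])) in+ (array([295.3, 183.6]), array([138, 142, 141])) out (array([330.7, 174.6]), array([215, 215, 210]))
top 1.75 in (array([329.8, 173.9]), array([215, 215, 210])) in+ (array([294.7, 179.2]), array([214, 214, 209])) out (array([329.8, 169.3]), array([213, 213, 208]))
```

The cover stands. I'll pin its angle down from the silhouette edge in the top view before going on.

```bash
python3 - <<'E'
from h import *
ex=np.array([.983,.182,0]);ey=np.array([-.182,.983,0]);ez=np.array([0,0,1]);H=np.array([.6209,.0277,.0875])
c=manip.camera('top');g=np.mean([manip.camera('top')['img'].mean(2) for _ in range(4)],0);np.set_printoptions(precision=1,suppress=True,linewidth=150)
for y in(-.05,-.035,.035,.05):
    pr=[]
    for th in(1.5,1.55,1.6,1.65,1.7):
        a=-np.cos(th)*ex+np.sin(th)*ez;n=np.sin(th)*ex+np.cos(th)*ez
        q=[proj(c,H+.133*a+t*n+y*ey)[0] for t in(-.0025,.0025)];pr.append([q[0][1],q[1][1]])
    col=int(round(q[0][0]));print(y,col,np.array(pr).tolist());print(list(range(172,194)),'\n',g[172:194,col])
E
```

```text
-0.05 332 [[184.6776453522541, 182.72143452342627], [182.07976364379775, 180.15089251292693], [179.51936543624964, 177.62454566483495], [177.0053444315069, 175.15107072503827], [174.5462991527153, 172.7388102492216]]
[172, 173, 174, 175, 176, 177, 178, 179, 180, 181, 182, 183, 184, 185, 186, 187, 188, 189, 190, 191, 192, 193] 
 [213.4 213.2 213.5 213.7 215.1 202.  158.3 131.8  80.3  67.8  69.8  70.4  71.   72.8  74.5  73.4  74.2  76.8  77.8  77.   85.9 110.1]
-0.035 326 [[185.58571941447252, 183.62747878246955], [182.98510176792334, 181.05398585313537], [180.42168338310495, 178.52441450041744], [177.90437226510772, 176.04745654467132], [175.4417822482484, 173.63147051444167]]
[172, 173, 174, 175, 176, 177, 178, 179, 180, 181, 182, 183, 184, 185, 186, 187, 188, 189, 190, 191, 192, 193] 
 [212.6 213.3 213.3 213.4 212.9 214.1 195.  137.2 133.   66.6  65.   67.4  69.4  71.2  69.2  70.8  73.4  71.8  71.2  90.2 119.4 125.2]
0.035 299 [[189.84566111126466, 187.8789616915289], [187.23361900562597, 185.2930090093805], [184.65740620088246, 182.7496524305698], [182.12599055405923, 180.25764759416398], [179.64805095272007, 177.8254215871674]]
[172, 173, 174, 175, 176, 177, 178, 179, 180, 181, 182, 183, 184, 185, 186, 187, 188, 189, 190, 191, 192, 193] 
 [213.6 212.5 211.5 212.5 213.5 212.5 211.8 212.5 209.8 212.5 202.1 157.7 129.8 108.1 131.7 134.2 138.3 140.8 143.2 146.2 148.6 150.9]
0.05 293 [[190.76258543240596, 188.79429492587195], [188.1483888730816, 186.20595954316408], [185.5697193475769, 183.65992637877483], [183.0355560194101, 181.16496330492316], [180.55459030105183, 178.72951077237477]]
[172, 173, 174, 175, 176, 177, 178, 179, 180, 181, 182, 183, 184, 185, 186, 187, 188, 189, 190, 191, 192, 193] 
 [212.2 210.2 210.7 210.3 208.  211.9 212.9 211.5 212.9 214.3 214.6 205.5 167.7 125.9  51.   61.2  58.8  60.6  59.8  59.8  60.7  58.4]
```

The silhouette gives 1.60 rad, upright or slightly past, and it's staying. Now the card: move over it and go down with the fingers 40 mm apart.

```bash
python3 -m jog '35 6 -30 0 0 0;35 6 -30 0 0 0;31 5 -35 0 0 0;0 0 -30 0 0 0;0 0 0 0 0 0'
python3 - <<'E'
from h import *
np.set_printoptions(precision=4,suppress=True)
s,R,y=st();print(y,R[:,2],s['eef_pos'],1e3*(np.array([.5472,.014,.007])-s['eef_pos']),s['force'])
E
```

```text
time: 37.35
eef_pos: [0.5483, 0.0143, 0.1118]
ee_rot: [0.284, -3.123, 0.001]
force: [0.1, 0.6, 0.3]
opening: 0.423
grip_force: 0.0
0.18106293475497587 [-0.0057 -0.0009 -1.    ] [0.5483 0.0143 0.1118] [  -1.0875   -0.3286 -104.7545] [0.0779 0.5957 0.3459]
```

```bash
python3 -m jog '-1 0 -25 0 0 0;0 0 -25 0 0 0;0 0 -20 0 0 0;0 0 -12 0 0 0;0 0 -8 0 0 0'
python3 -m jog '0 0 -8 0 0 0;0 0 -6 0 0 0;0 0 0 0 0 0;0 0 0 0 0 0;0 0 0 0 0 0'
python3 -m jog '0 0 0 0 0 0;0 0 0 0 0 0;0 0 0 0 0 0;0 0 0 0 0 0;0 0 0 0 0 0' -1
python3 - <<'E'
from h import *
np.set_printoptions(precision=4,suppress=True)
s,R,y=st();print(y,R[:,2],s['eef_pos'],s['force'],s['moment'],s['opening']*94)
E
```

```text
time: 37.98
eef_pos: [0.5498, 0.0144, 0.0246]
ee_rot: [-0.284, 3.128, 0.0]
force: [1.0, 0.6, 0.2]
opening: 0.423
grip_force: 0.0
time: 38.6
eef_pos: [0.5493, 0.0144, 0.0104]
ee_rot: [-0.284, 3.128, -0.0]
force: [-0.5, -0.3, -0.2]
opening: 0.422
grip_force: 0.0
time: 39.22
eef_pos: [0.549, 0.0144, 0.0101]
ee_rot: [0.284, -3.129, -0.0]
force: [0.3, -0.6, -0.2]
opening: 0.093
grip_force: 30.0
0.18114477891178915 [-0.0002  0.     -1.    ] [0.549  0.0144 0.0101] [ 0.2574 -0.5508 -0.196 ] [0.0898 0.0157 0.0063] 8.732228425015705
```

The card is gripped (8.7 mm). I'll draw it straight up and measure the tray meanwhile.

```bash
python3 -m jog '0 0 8 0 0 0;0 0 12 0 0 0;0 0 20 0 0 0;0 0 25 0 0 0;0 0 25 0 0 0'
python3 -m jog '0 0 25 0 0 0;0 0 25 0 0 0;0 0 5 0 0 0;0 0 0 0 0 0;0 0 0 0 0 0'
python3 - <<'E'
from h import *
np.set_printoptions(precision=4,suppress=True)
s,R,y=st();print(y,s['eef_pos'],s['force'],s['opening']*94,s['grip_force'])
c=manip.camera('top')
im=cv2.cvtColor(cv2.imread('pics/t0.png'),cv2.COLOR_BGR2GRAY)[190:280,195:260]
m=(im<170).astype(np.uint8);k,l,st_,ce=cv2.connectedComponentsWithStats(m)
for i in range(1,k):
    if st_[i,4]>100:
        cn=cv2.findContours((l==i).astype(np.uint8),0,1)[0];r=cv2.minAreaRect(max(cn,key=cv2.contourArea));b=cv2.boxPoints(r)+[195,190]
        P=plane(c,b,.010);print(st_[i],r,P[:,:2],P.mean(0),np.linalg.norm(np.diff(P,axis=0),axis=1))
E
```

```text
time: 39.85
eef_pos: [0.5492, 0.0144, 0.1018]
ee_rot: [-0.284, 3.128, -0.0]
force: [0.3, 0.9, -1.1]
opening: 0.092
grip_force: 30.0
time: 40.48
eef_pos: [0.5483, 0.0145, 0.1543]
ee_rot: [0.284, -3.127, -0.0]
force: [-0.7, 0.6, -0.6]
opening: 0.091
grip_force: 30.0
0.18123468373239776 [0.5483 0.0145 0.1543] [-0.6584  0.6057 -0.5984] 8.586007594082064 29.999794587492943
[ 16  14  29  60 472] ((30.12110137939453, 43.50366973876953), (27.108768463134766, 59.457550048828125), 1.7357045412063599) [[0.4285 0.3278]
 [0.6068 0.3376]
 [0.6065 0.2547]
 [0.4288 0.2474]] [0.5177 0.2919 0.01  ] [0.1786 0.083  0.1779]
[ 17  17  32  61 200] ((42.02284240722656, 50.847991943359375), (25.40625, 63.029537200927734), 26.9802303314209) [[0.4275 0.3255]
 [0.5979 0.2527]
 [0.5647 0.1821]
 [0.3965 0.2562]] [0.4967 0.2541 0.01  ] [0.1853 0.0781 0.1837]
```

The tray's middle is at about (0.515,0.283). Carrying the card there gently.

```bash
python3 -m jog '0 20 1 0 0 0;-4 35 0 0 0 0;-6 45 0 0 0 0;-6 45 0 0 0 0;-6 45 0 0 0 0'
python3 -m jog '-6 40 0 0 0 0;-4 25 0 0 0 0;0 13.5 0 0 0 0;0 0 0 0 0 0;0 0 0 0 0 0'
python3 - <<'E'
from h import *
np.set_printoptions(precision=4,suppress=True)
s,R,y=st();print(y,R[:,2],s['eef_pos'],s['opening']*94,s['grip_force'],s['force'])
c=manip.camera('top');d=manip.camera('scene');p=s['eef_pos']
# card bottom in scene: aluminium plate rows beneath tab
u=proj(d,[p+[0,0,z] for z in(-.005,.02,.043,.063)]);print(u)
g=d['img'].astype(int);v0=int(u[0][0]);print(list(range(int(u[3][1]),int(u[0][1])+14)),g[int(u[3][1]):int(u[0][1])+14,v0-1:v0+2].mean((1,2)).astype(int))
# probe/stand blob and cover unchanged check
C=np.mean([manip.camera('scene')['img'].astype(float) for _ in range(6)],0);S=np.load('scene.npy')
print('stand diff',np.abs(C-S)[328:372,322:362].mean(),np.abs(C-S)[334:350,334:352].max())
t=c['img'].mean(2);print(t[172:194,332].astype(int),t[172:194,326].astype(int))
E
```

```text
time: 41.15
eef_pos: [0.526, 0.2076, 0.1558]
ee_rot: [0.286, -3.128, -0.001]
force: [0.5, 0.3, -0.4]
opening: 0.094
grip_force: 30.0
time: 41.78
eef_pos: [0.5174, 0.2814, 0.1562]
ee_rot: [-0.281, 3.129, -0.001]
force: [1.4, -0.7, -1.1]
opening: 0.094
grip_force: 30.0
0.17939223452823747 [ 0.0001 -0.0009 -1.    ] [0.5174 0.2814 0.1562] 8.804387123512628 29.99978095293045 [ 1.3564 -0.6689 -1.0694]
[[244.7676 129.6547]
 [243.5705 122.7072]
 [242.4342 116.1157]
 [241.4176 110.2212]]
[110, 111, 112, 113, 114, 115, 116, 117, 118, 119, 120, 121, 122, 123, 124, 125, 126, 127, 128, 129, 130, 131, 132, 133, 134, 135, 136, 137, 138, 139, 140, 141, 142] [ 64  65  66  62  66  63  63  64  66  62  58  44  36  37  34  36  37  36
  37  45  62  81 127 169 182 183 183 184 183 183 182 182 182]
stand diff 1.6620580808080807 32.03333333333334
[218 219 217 219 219 208 163 135  84  68  70  73  74  74  76  77  75  79
  77  80  83  81] [215 217 219 218 218 219 202 142 136  70  66  69  70  68  73  73  76  75
  76  76  75  78]
```

The card is held (8.8 mm, 30 N) with its lower edge at about 0.151 m over the tray's middle. The cover is unchanged and the probe is home. Handing in.

```bash
python3 -c "
from station import manip
print(manip.sign_off())"
```

```text
the job is handed in; nothing more can be done
None
```

The job is handed in at about 42 s of the 72 s allowed. Both pins were touched gently (left 2.8 N, right 2.5 N) and the probe is back home in its stand. The cover stands at about 1.6 rad, and the card is held upright over the middle of the tray with its lower edge about 15 cm up. I missed the probe on the first try because the fingertips sit about 37 mm above the reported TCP. Finding that took a bench touch that peaked at 33 N. I never located the jar in the pictures.

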